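Contact-pressure test of both ends of an aluminium unit

TASK

Test both end panels of the aluminium unit on the sprung gauge: press its black end squarely against the middle of the brass bar until the orange pointer line stands in the green band and hold it there for about a second, then draw it back, turn the unit end for end and do the same with its red end. Never push the pointer into the red band. Then lay the unit flat inside the blue tray, right way up as it was found and along the tray's length, without dropping it, and let go; leave the screwdriver, power bank, solder reel and yellow bottle where they are.

Things in the scene. Friction and masses are not known exactly. Their poses are not given: they have to be found in the camera images.
- case: closed unit in a ribbed aluminium housing, 110 x 56 x 36 mm (x, y, z), about 0.3 kg, lying on the bench; origin at the centre of its underside, x along its 110 mm length towards the black end, z up. Grip it across its 56 mm width.
- black_end (a point): centre of the unit's flat black end panel with the sockets (on the unit's +x end, 18 mm above its underside)
- red_end (a point): centre of the unit's flat plain red end panel (-x end, 18 mm above its underside)
- gauge: contact-pressure gauge fixed to the bench: grey housing 70 x 90 mm, 44 mm high (from x = 0 to x = +70 mm) on a dark base plate 105 x 130 mm, 6 mm thick, that reaches from x = -22.5 to x = +82.5 mm. Origin on the bench under the middle of the housing's front face; +x is the direction in which the bar is pressed, from the front into the housing, z up. Highest point (the pointer) 50 mm.
- bar_face (a point): centre of the front face of the brass bar, 23 mm above the bench; moves with the bar. At rest 45 mm in front (-x) of the gauge's origin. The face is 70 mm wide (y), from 8 to 38 mm above the bench, and looks to -x of the gauge; this point's axes are parallel to the gauge's. The base plate begins 22.5 mm behind the face at rest.
- gauge_bar (a joint): how far the sprung bar is pushed in, m: 0 at rest, stop at 0.020. An orange pointer line on top moves with it over a scale: green band from 0.005 to 0.012, white between, red band from 0.016 on. The spring takes about 1.2 N to start and 0.6 N per mm (about 6 N in the middle of the green band).
- tray: shallow blue open tray fixed to the bench, outside 168 x 118 x 12 mm, inside 160 x 110 mm, walls 4 mm thick, floor at most 5 mm thick; origin at the centre of its underside, x along its length
- driver_teal: teal-handled screwdriver lying on the bench, 14 x 157 x 12 mm, long axis y, origin under its centre; leave alone
- power_bank: black power bank lying on the bench, 153 x 74 x 22 mm, origin under its centre; leave alone
- solder_reel: blue and white reel of solder standing on its flange, 62 mm across, 42 mm high; leave alone
- flux_yellow: small yellow bottle with black cap, 30 mm across, 66 mm high; leave alone
Not all that is in view belongs to the job. What is shaped like the case but turquoise is not meant.

How it is judged:
On the way, in this order (a step that is already met when the one before it is completed fails the run):
1. the black end is pressed squarely on the bar, pointer in the green band, for half a second (value of joint gauge_bar between 0.005 and 0.012 m and x of black_end in the frame of bar_face between -0.004 and 0.004 m and y of black_end in the frame of bar_face between -0.015 and 0.015 m and angle between the x axis of case and the x axis of gauge, either way round below 0.12 rad), for 0.5 s.
2. the unit is drawn back and the bar is back at rest (value of joint gauge_bar below 0.002 m), for 0.1 s.
3. after turning the unit, the red end is pressed squarely on the bar, pointer in the green band, for half a second (value of joint gauge_bar between 0.005 and 0.012 m and x of red_end in the frame of bar_face between -0.004 and 0.004 m and y of red_end in the frame of bar_face between -0.015 and 0.015 m and angle between the x axis of case and the x axis of gauge, either way round below 0.12 rad), for 0.5 s.
At the end, for the whole second after the job is handed in: The unit lies released and at rest inside the blue tray, flat on its floor (within about 3 mm in height and 0.06 rad of tilt), right way up, either end first along the tray's length (within 0.6 rad) and within 35 mm of its middle in each direction; the gauge bar is back at rest (under 2 mm) (x of case in the frame of tray between -0.035 and 0.035 m and y of case in the frame of tray between -0.035 and 0.035 m and z of case in the frame of tray below 0.008 m and angle between case's own z axis and vertical below 0.06 rad and angle between the x axis of case and the x axis of tray, either way round below 0.6 rad and linear speed of case below 0.02 m/s and value of joint gauge_bar below 0.002 m); the robot touches nothing.
It fails at once if the pointer is pushed into the red band (bar in by 16 mm or more) (value of joint gauge_bar above 0.016 m).
It fails at once if the unit is dropped (faster than 0.6 m/s while the fingers do not hold it) (linear speed of case above 0.6 m/s and contact force between the fingers and case below 0.3 N).
It fails at once if the screwdriver, power bank, solder reel or yellow bottle is moved by more than 30 mm (distance of any of driver_teal, power_bank, solder_reel, flux_yellow from where it was at the start of the episode above 0.03 m).
It also fails if it takes over 72 s, if anything falls off the work surface, if the arm or the gripper's body presses on something with over 40 N, if the wrist force passes 120 N, or if a joint passes its speed limit or range.

ROBOT

A 6-joint arm with a two-finger parallel gripper is mounted at the origin on a cart in front of the work surface, level with it; the furniture and walls round the work are solid. World frame = base frame: x ahead of the robot, y to its left, z up, the work surface at z = 0. Lengths are in m, angles in rad, forces in N, time in s.
With the tool pointing down it reaches from about 0.375 to 0.75 m from the base axis. Payload 9 kg.
Tool frame: the origin (TCP) lies midway between the tips of the shut fingers; the grasp point (between the pads) lies 19 mm behind it (bot.pinch_z is the distance from the TCP to the grasp point, in m); z points along the fingers, y is the direction in which the jaws open and shut (so a half turn about z gives the same grasp; the last joint's range is limited). The gripper opens to 85 mm and grips with 20 to 120 N. Pads are 22 mm wide; open, the fingers measure 114 mm over their backs; the gripper's body (76 mm by 85 mm) begins 54 mm behind the grasp point. The pads swing forward as they close: fully open they stand 13 mm farther back than shut.
Start: joints at [-1.538, 0.104, 0.097, 1.564, 0, 1.353], TCP at [0.149, -0.581, 0.231] pointing down, gripper open.
Joint ranges: [-2.99, 2.99], [-0.84, 1.86], [-1.1, 1.16], [-1.84, 2.11], [-1.51, 1.56], [-3.14, 3.14]. Speed limits (rad/s): [2.22, 2.22, 2.57, 3.14, 3.14, 3.14].

INTERFACE

Orientations are given as a rotation vector (axis times angle).
In Python, from rig import monitor, capture, bot gives the robot as it stands. The module is installed in compiled form; this text tells all that it offers.
- The arm moves only by the tool jog_arm, never from a script. Its argument "plan" is one flat list of numbers, 7 for each row, row after row: the finger opening in cm, from 0 to 8.54, then the shift along the tool's x, y, z in cm, then the turn, a rotation vector about the tool's x, y, z in degrees. A call has 1 to 12 rows; each row is the pose to reach, as a shift and turn from the pose measured when the call began, along the tool's axes at that moment; what a row does not reach only later rows make up. A row lasts 1/12 s, in which the tool goes at most 41.7 mm and 7.16 degrees, less where a joint would pass 70% of its speed; a pose out of reach is approached as far as the arm can. A call with a gripper value outside its range is refused whole. The fingers move at their own pace and stop on an object; the grip force is fixed at half the most. Time passes only in rows, so rows that repeat a pose let the fingers close. It gives the time, the measured TCP pose, the force and the opening at its end, in the units of the state.
- monitor.read_state(): the state, without advancing time (a new reading comes with each control period).
- capture(name): name is "scene" or "top"; returns a dict with "frame" (384x512x3 uint8, red, green, blue), "intrinsics" (3x3 intrinsics, pixels), "extrinsics" (4x4, takes a point from camera to world coordinates). Camera axes: x right, y up, looking along -z (the intrinsics and any distortion apply to the point x, -y, -z); pixel columns grow to the right and rows downward; lengths in m; the calibration is good to about 2 mm. A picture is of the moment at which its call begins. There is no depth.
- bot.hand_in(): hands the job in, once; it reports no verdict.
The state is a dict: "t": time; "joint_pos": joint angles; "qvel": joint speeds; "tau": joint torques, N m; "ee_pos": TCP position; "eef_rot": TCP orientation; "wrist_force": force on the tool from outside, world axes, zero at the start; "ft_torque": the same for the moment, N m; "finger_gap": opening from 0.0 (shut) to 1.0 (fully open).
Only numpy, scipy, OpenCV 4.12 (cv2) and the standard library are available. Lean on these libraries where they do the work, as an engineer would, in place of code of your own. Each camera call takes 0.05 s, during which the arm holds its last target. There are 200 camera calls.

## Working session

There is one attempt and no reset: what is moved stays moved. The work goes in short steps, Python scripts to look and compute and a tool call to move; the robot and the scene stay as the last step left them, time stands still between calls to the robot, and variables do not carry over. Pictures are saved under pics/ and viewed, about 8 in all and at most 12, crops included, and the job is handed in when it is done.

Besides the shell and the picture viewer there is one more tool, called after "Call:" as a command line: name --argument value ..., lists and objects as JSON in quotes. jog_arm: Moves the arm, as the interface text tells. Its arguments: {"type":"object","properties":{"plan":{"type":"array"}},"required":["plan"]}

```bash
mkdir -p pics
python3 - <<'E'
from rig import monitor, capture, bot
import cv2, numpy as np, pickle
s=monitor.read_state(); print(s, bot.pinch_z)
for n in("scene","top"):
    c=capture(n); pickle.dump(c,open(n+"0.pkl","wb"))
    cv2.imwrite(f"pics/{n}0.png",cv2.resize(c["frame"][:,:,::-1],(800,600),interpolation=cv2.INTER_CUBIC))
    print(n,c["intrinsics"],c["extrinsics"].round(4),[k for k in c])
E
```

```text
{'t': 0.0, 'joint_pos': array([-1.53771350e+00,  1.04678717e-01,  9.64714036e-02,  1.56388660e+00,
        2.15055671e-05,  1.35311633e+00]), 'qvel': array([-0.00134288,  0.00064695,  0.00132773,  0.00078893,  0.0001387 ,
        0.00033598]), 'tau': array([-3.49774527e-03, -5.56926906e+01,  5.03648400e+01,  1.70491211e-02,
       -4.47833381e-04,  1.25917819e-05]), 'ee_pos': array([ 0.14890218, -0.5808961 ,  0.23053554]), 'eef_rot': array([-3.11565132e+00, -3.92704740e-01, -2.21406452e-04]), 'wrist_force': array([-0.5446261 ,  0.60210273,  0.54094449]), 'ft_torque': array([-0.00492911,  0.03439364, -0.00126053]), 'finger_gap': 0.9970900584947041} 0.0187
scene [[478.68995544   0.         253.68815158]
 [  0.         478.68995544 193.3349264 ]
 [  0.           0.           1.        ]] [[-0.8151  0.419  -0.4001 -0.0199]
 [-0.5792 -0.5737  0.5791  0.9196]
 [ 0.0131  0.7038  0.7103  1.0607]
 [ 0.      0.      0.      1.    ]] ['frame', 'intrinsics', 'extrinsics']
top [[384.33188157   0.         257.77437016]
 [  0.         384.33188157 196.71881494]
 [  0.           0.           1.        ]] [[ 0.0289  0.9978 -0.0588  0.4652]
 [-0.9994  0.0276 -0.0227  0.0566]
 [-0.021   0.0595  0.998   0.9851]
 [ 0.      0.      0.      1.    ]] ['frame', 'intrinsics', 'extrinsics']
```

View pics/scene0.png

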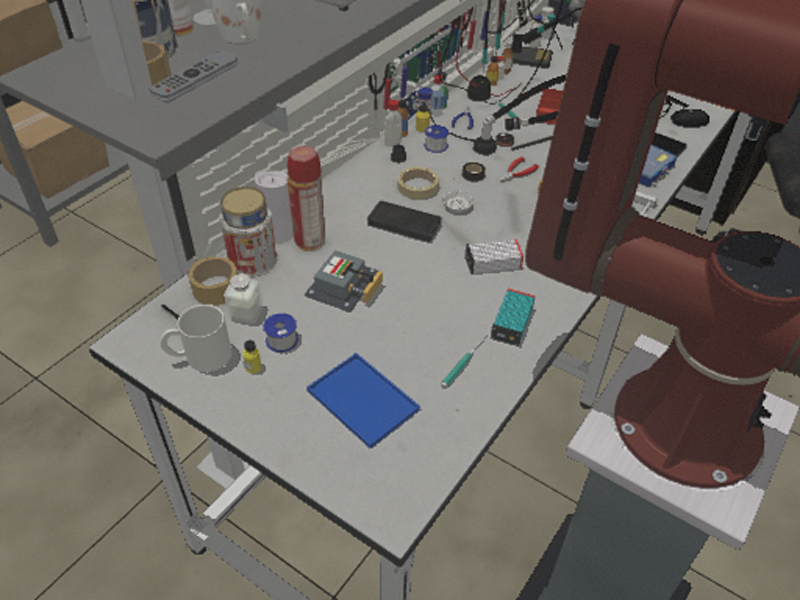

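View pics/top0.png

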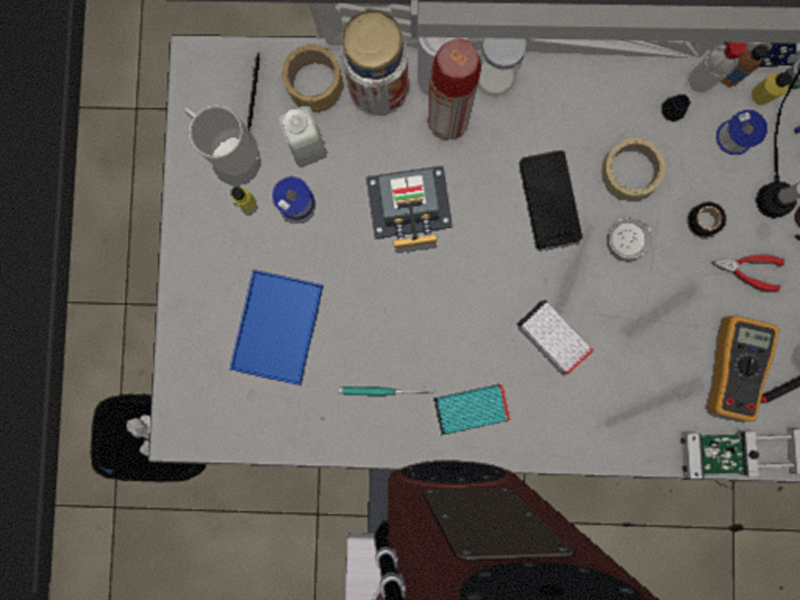

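The candidates for the case are the silver ribbed unit at (555,337) in the top view, with a red end lower right and a black end upper left, and the turquoise unit at (472,409). The silver one fits "aluminium". The gauge is at (410,205) with its bar facing the robot, at (415,241). The tray is at (277,327). Next I'll take a crop and measure.

```bash
cat > h.py <<'E'
import numpy as np, cv2
def ray(c,uv,z):
    K=c["intrinsics"];E=c["extrinsics"]
    uv=np.atleast_2d(np.array(uv,float))
    d=np.c_[(uv[:,0]-K[0,2])/K[0,0],-(uv[:,1]-K[1,2])/K[1,1],-np.ones(len(uv))]@E[:3,:3].T
    o=E[:3,3]; return o+d*((z-o[2])/d[:,2])[:,None]
def proj(c,p):
    K=c["intrinsics"];E=c["extrinsics"]
    q=(np.atleast_2d(p)-E[:3,3])@E[:3,:3]
    return np.c_[K[0,2]+K[0,0]*q[:,0]/-q[:,2],K[1,2]+K[1,1]*-q[:,1]/-q[:,2]]
def mask(c,lo,hi,roi):
    h=cv2.cvtColor(c["frame"],cv2.COLOR_RGB2HSV); m=cv2.inRange(h,lo,hi); r=np.zeros_like(m)
    x0,y0,x1,y1=roi; r[y0:y1,x0:x1]=m[y0:y1,x0:x1]; return r
def blob(m):
    cs,_=cv2.findContours(m,cv2.RETR_EXTERNAL,cv2.CHAIN_APPROX_NONE); return max(cs,key=cv2.contourArea)
def rect(c,m,z):
    p=ray(c,blob(m)[:,0,:],z)[:,:2]; r=cv2.minAreaRect((p*1000).astype(np.float32)); return r
E
python3 - <<'E'
from h import *; import pickle
t=pickle.load(open("top0.pkl","rb")); s=pickle.load(open("scene0.pkl","rb"))
f=t["frame"]
print("tray",rect(t,mask(t,(105,120,40),(125,255,255),(140,165,215,255)),.012))
print("bar",rect(t,mask(t,(12,110,100),(28,255,255),(245,145,285,165)),.038))
for z in (0.036,):
  print("red",rect(t,mask(t,(0,100,80),(8,255,255),(325,185,385,245))|mask(t,(170,100,80),(180,255,255),(325,185,385,245)),z))
  print("blk",rect(t,mask(t,(0,0,0),(180,255,70),(325,188,350,218)),z))
h=cv2.cvtColor(f,cv2.COLOR_RGB2HSV)
print("plate",rect(t,mask(t,(0,0,0),(180,255,95),(230,100,295,155)),.006))
A=cv2.resize(f[185:245,320:390],None,fx=5.7,fy=5.7,interpolation=cv2.INTER_CUBIC)
B=cv2.resize(f[100:165,230:300],None,fx=5.7,fy=5.7,interpolation=cv2.INTER_CUBIC)
C=np.zeros((600,800,3),np.uint8); C[:A.shape[0],:A.shape[1]]=A; C[:B.shape[0],400:400+B.shape[1]]=B[:, :400]
cv2.imwrite("pics/crop1.png",C[:400,:,::-1])
E
```

```text
tray ((485.7810974121094, 284.4615783691406), (117.85456848144531, 166.4193115234375), 79.10490417480469)
bar ((628.4935302734375, 63.031314849853516), (10.498533248901367, 66.01193237304688), 9.280136108398438)
red ((445.4547424316406, -200.60092163085938), (5.122440814971924, 55.5888786315918), 46.2544059753418)
blk ((519.2854614257812, -123.86888122558594), (5.188654899597168, 55.95268630981445), 46.420021057128906)
plate ((693.7808227539062, 73.90186309814453), (113.1922836303711, 129.59339904785156), 9.806913375854492)
```

View pics/crop1.png

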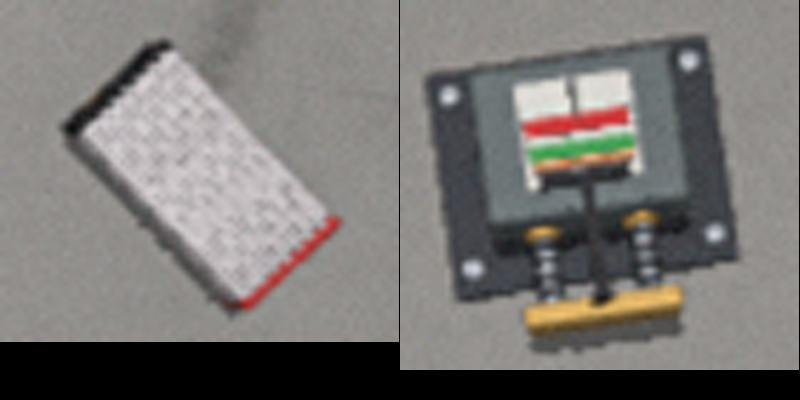

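The crop confirms the target: a silver ribbed unit, black end upper left and red end lower right, orange line below the green band on the gauge. Now a helper to convert targets into tool shifts.

```bash
cat > go.py <<'E'
import sys, numpy as np
from rig import monitor
from scipy.spatial.transform import Rotation as R
def go(x,y,z,yaw):
    s=monitor.read_state(); r=R.from_rotvec(s["eef_rot"]); 
    a=np.radians(yaw); X=np.array([np.cos(a),np.sin(a),0]);Z=np.array([0,0,-1.]);T=R.from_matrix(np.c_[X,np.cross(Z,X),Z])
    d=r.inv().apply(np.array([x,y,z])-s["ee_pos"])*100; w=np.degrees((r.inv()*T).as_rotvec())
    c=r.as_matrix()[:,0]; print("t",s["t"].__round__(2),"pos",s["ee_pos"].round(4),"yaw",np.degrees(np.arctan2(c[1],c[0])).round(2),"j",s["joint_pos"].round(2),"F",s["wrist_force"].round(1),"gap",round(s["finger_gap"],3))
    print("shift cm",d.round(2),"turn",w.round(1))
if __name__=="__main__": go(*map(float,sys.argv[1:]))
E
python3 go.py .4824 -.1622 .12 46.1
```

```text
t 0.1 pos [ 0.1489 -0.5809  0.2306] yaw 14.37 j [-1.54  0.1   0.1   1.56  0.    1.35] F [ 0.1 -0.3  0.8] gap 1.001
shift cm [ 42.69 -32.27  11.11] turn [ -0.1  -0.  -31.7]
```

Call:
jog_arm --plan '[8.5,42.7,-32.3,5,0,0,-31.7,8.5,42.7,-32.3,5,0,0,-31.7,8.5,42.7,-32.3,5,0,0,-31.7,8.5,42.7,-32.3,5,0,0,-31.7,8.5,42.7,-32.3,5,0,0,-31.7,8.5,42.7,-32.3,5,0,0,-31.7,8.5,42.7,-32.3,5,0,0,-31.7,8.5,42.7,-32.3,5,0,0,-31.7,8.5,42.7,-32.3,11,0,0,-31.7,8.5,42.7,-32.3,11,0,0,-31.7,8.5,42.7,-32.3,11,0,0,-31.7,8.5,42.7,-32.3,11,0,0,-31.7]'

```text
t: 1.1
ee_pos: [0.453, -0.198, 0.1391]
eef_rot: [-2.89, -1.229, -0.001]
wrist_force: [0.2, -1.4, -0.0]
finger_gap: 1.001
```

```bash
python3 go.py .4824 -.1622 .06 46.1
```

```text
t 1.1 pos [ 0.453  -0.198   0.1391] yaw 46.07 j [-0.68 -0.22 -0.38  1.41  0.    1.66] F [ 0.2 -1.4 -0. ] gap 1.001
shift cm [ 4.61 -0.36  7.92] turn [-0. -0. -0.]
```

Call:
jog_arm --plan '[8.5,4.6,-0.35,3,0,0,0,8.5,4.6,-0.35,5,0,0,0,8.5,4.6,-0.35,6,0,0,0,8.5,4.6,-0.35,7,0,0,0,8.5,4.6,-0.35,8,0,0,0]'

```text
t: 1.52
ee_pos: [0.4821, -0.163, 0.0589]
eef_rot: [-2.891, -1.229, -0.0]
wrist_force: [-0.3, 0.2, -0.2]
finger_gap: 0.995
```

Run:
```python
from rig import capture
from h import *; import pickle
from go import go
for n in("scene","top"):
    c=capture(n); pickle.dump(c,open(n+"1.pkl","wb"))
t=c; s=pickle.load(open("scene1.pkl","rb"))
# scene crop with fingers
p=proj(s,[[.482,-.162,.03]])[0].astype(int); print(p)
A=s["frame"][max(0,p[1]-50):p[1]+50,p[0]-60:p[0]+60]
q=proj(t,[[.482,-.162,.03]])[0].astype(int); print(q)
B=t["frame"][q[1]-50:q[1]+50,q[0]-60:q[0]+60]
cv2.imwrite("pics/near.png",cv2.resize(np.hstack([A,B])[:,:,::-1],None,fx=3.3,fy=3.3,interpolation=cv2.INTER_CUBIC))
go(.4824,-.1622,.002,46.1)
```

```text
[316 160]
[354 215]
t 1.62 pos [ 0.4814 -0.163   0.0582] yaw 45.98 j [-0.58 -0.13 -0.45  1.25  0.    1.75] F [0.4 0.2 0.5] gap 0.999
shift cm [0.13 0.03 5.62] turn [-0.1 -0.  -0.1]
```

View pics/near.png

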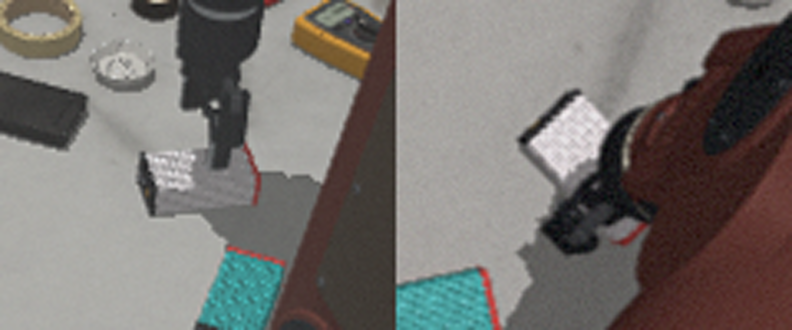

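Run:
```python
from h import *; import pickle
s=pickle.load(open("scene1.pkl","rb"));t=pickle.load(open("top1.pkl","rb"))
c=np.array([.4824,-.1622,0]);u=np.array([np.cos(np.radians(46.1)),np.sin(np.radians(46.1)),0]);v=np.array([-u[1],u[0],0])
P=[c+a*u*.055+b*v*.028+[0,0,.036] for a,b in((1,1),(1,-1),(-1,-1),(-1,1))]
tc=np.array([.4818,-.163,0]); F=[tc+v*.05*k+[0,0,.072] for k in(1,-1)]+[tc+[0,0,.13],tc+[0,0,.2]]
for n,cam,o in(("s",s,(256,110,0)),("t",t,(294,165,396))):
    q=proj(cam,np.array(P+F)); print(n,((q-o[:2])*3.3+[o[2],0]).round(0).tolist())
for n in("scene","top"):
    pass
```

```text
s [[153.0, 189.0], [138.0, 151.0], [245.0, 139.0], [262.0, 176.0], [219.0, 169.0], [190.0, 103.0], [211.0, 88.0], [220.0, 27.0]]
t [[519.0, 139.0], [572.0, 87.0], [678.0, 192.0], [624.0, 245.0], [561.0, 215.0], [660.0, 117.0], [632.0, 165.0], [661.0, 164.0]]
```

The projected finger and corners agree with the picture, so the hand is centred on the unit. Descend and grip.

Call:
jog_arm --plan '[8.5,0.1,0,1.5,0,0,0,8.5,0.1,0,3,0,0,0,8.5,0.1,0,4.3,0,0,0,8.5,0.1,0,5.2,0,0,0,8.5,0.1,0,5.6,0,0,0,8.5,0.1,0,5.6,0,0,0,4.5,0.1,0,5.6,0,0,0,4.5,0.1,0,5.6,0,0,0,4.5,0.1,0,5.6,0,0,0,4.5,0.1,0,5.6,0,0,0,4.5,0.1,0,5.6,0,0,0,4.5,0.1,0,5.6,0,0,0]'

```text
t: 2.62
ee_pos: [0.4829, -0.1628, 0.0036]
eef_rot: [-2.892, -1.227, -0.001]
wrist_force: [-0.4, 0.2, 6.8]
finger_gap: 0.648
```

```bash
python3 go.py .53 -.02 .1 46.1
```

```text
t 2.62 pos [ 0.4829 -0.1628  0.0036] yaw 45.98 j [-0.58 -0.08 -0.51  1.14  0.    1.76] F [-0.4  0.2  6.8] gap 0.648
shift cm [13.55 -6.53 -9.64] turn [ 0.  -0.  -0.1]
```

Call:
jog_arm --plan '[4.5,0,0,-1,0,0,0,4.5,0,0,-3,0,0,0,4.5,0,0,-5,0,0,0,4.5,4,-2,-5.5,0,0,4,4.5,8,-4,-5.5,0,0,8,4.5,11,-6,-5.5,0,0,14,4.5,14,-8,-5.5,0,0,20,4.5,17,-9.5,-5.5,0,0,26,4.5,18.5,-10.5,-5.5,0,0,32,4.5,18.5,-10.5,-5.5,0,0,36.5,4.5,18.5,-10.5,-5.5,0,0,36.5,4.5,18.5,-10.5,-5.5,0,0,36.5]'

```text
t: 3.62
ee_pos: [0.5358, 0.0433, 0.0591]
eef_rot: [-3.13, -0.265, -0.001]
wrist_force: [0.1, 0.4, -3.3]
finger_gap: 0.646
```

```bash
python3 go.py .535 .047 .008 9.5
```

```text
t 3.62 pos [0.5358 0.0433 0.0591] yaw 9.66 j [-0.16 -0.04 -0.37  1.25  0.    2.81] F [ 0.1  0.4 -3.3] gap 0.646
shift cm [-0.02 -0.38  5.11] turn [-0.  -0.   0.2]
```

Call:
jog_arm --plan '[4.5,0,-0.4,1,0,0,0,4.5,0,-0.4,2.5,0,0,0,4.5,0,-0.4,4,0,0,0,4.5,0,-0.4,5.1,0,0,0,4.5,0,-0.4,5.1,0,0,0,4.5,0,-0.4,5.1,0,0,0]'

```text
t: 4.12
ee_pos: [0.5344, 0.047, 0.0074]
eef_rot: [-3.13, -0.265, 0.002]
wrist_force: [0.2, -0.2, -2.5]
finger_gap: 0.648
```

Run:
```python
from rig import capture
from h import *; import pickle
from go import go
for n in("scene","top"):
    c=capture(n); pickle.dump(c,open(n+"2.pkl","wb"))
t=c; s=pickle.load(open("scene2.pkl","rb"))
Q=[]
for cam in(s,t):
    p=proj(cam,[[.63,.055,.03]])[0].astype(int); print(p-[60,50])
    Q.append(cam["frame"][p[1]-50:p[1]+50,p[0]-60:p[0]+60])
cv2.imwrite("pics/near2.png",cv2.resize(np.hstack(Q)[:,:,::-1],None,fx=3.3,fy=3.3,interpolation=cv2.INTER_CUBIC))
go(.568,.053,.008,9.5)
```

```text
[180 129]
[208 103]
t 4.22 pos [0.5356 0.047  0.0088] yaw 9.67 j [-0.16 -0.   -0.42  1.15  0.    2.82] F [ 0.7 -0.6 -2.2] gap 0.647
shift cm [ 3.29 -0.05  0.08] turn [ 0.  -0.1  0.2]
```

View pics/near2.png

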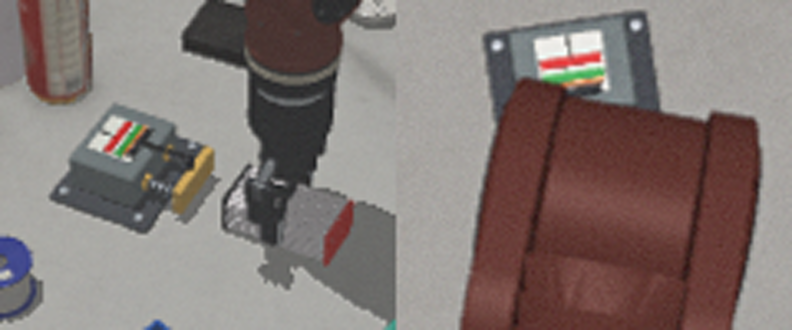

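Call:
jog_arm --plan '[4.5,1,0,0,0,0,0,4.5,2,0,0,0,0,0,4.5,2.7,0,0,0,0,0,4.5,3.1,0,0,0,0,0,4.5,3.4,0,0,0,0,0,4.5,3.4,0,0,0,0,0,4.5,3.4,0,0,0,0,0]'

```text
t: 4.8
ee_pos: [0.569, 0.0527, 0.0089]
eef_rot: [3.13, 0.265, 0.002]
wrist_force: [-0.7, -0.5, -2.1]
finger_gap: 0.646
```

```bash
cat > look.py <<'E'
import sys,time
from rig import capture,monitor
from h import *; import pickle
from go import go
n=sys.argv[1]
F=[]
for i in range(3):
    c=capture("scene"); F.append(monitor.read_state()["wrist_force"])
g=np.radians(9.5);print("F along gauge",(np.array(F)@[np.cos(g),np.sin(g),0]).round(2))
pickle.dump(c,open(f"l{n}.pkl","wb")); s0=pickle.load(open("scene0.pkl","rb"))
# brass mask centroid shift vs start
roi=(195,150,250,200)
for q in(s0,c):
    b=mask(q,(12,110,100),(28,255,255),roi); k=blob(b); x=k[:,0,:]; print("brass area",cv2.contourArea(k),"bbox",cv2.boundingRect(k),"mean",np.argwhere(b)[:,::-1].mean(0).round(2))
A=c["frame"][145:205,180:260]
cv2.imwrite(f"pics/look{n}.png",cv2.resize(A[:,:,::-1],None,fx=8,fy=8,interpolation=cv2.INTER_CUBIC))
go(.568,.053,.008,9.5)
E
python3 look.py 1
```

```text
F along gauge [ 0.16 -0.51  0.14]
brass area 79.5 bbox (233, 174, 11, 19) mean [233.38 180.4 ]
brass area 41.5 bbox (233, 174, 11, 19) mean [230.86 179.24]
t 4.95 pos [0.5688 0.0527 0.0088] yaw 9.67 j [-0.14  0.1  -0.31  1.15  0.    2.84] F [ 0.2 -0.1 -3.2] gap 0.648
shift cm [-0.08 -0.04  0.08] turn [ 0.  -0.1  0.2]
```

Call:
jog_arm --plan '[4.5,0.2,0,0,0,0,0,4.5,0.4,0,0,0,0,0,4.5,0.4,0,0,0,0,0,4.5,0.4,0,0,0,0,0]'

```text
t: 5.28
ee_pos: [0.5725, 0.0534, 0.0087]
eef_rot: [-3.13, -0.265, -0.001]
wrist_force: [-2.1, 0.4, -2.0]
finger_gap: 0.643
```

```bash
python3 look.py 2
```

```text
F along gauge [-1.55 -1.53 -1.65]
brass area 79.5 bbox (233, 174, 11, 19) mean [233.38 180.4 ]
brass area 33.5 bbox (232, 173, 12, 20) mean [229.54 178.5 ]
t 5.43 pos [0.5726 0.0534 0.0087] yaw 9.67 j [-0.13  0.11 -0.3   1.15  0.    2.84] F [-1.7 -0.1 -1.3] gap 0.646
shift cm [-0.46 -0.04  0.07] turn [ 0.  -0.   0.2]
```

View pics/look2.png

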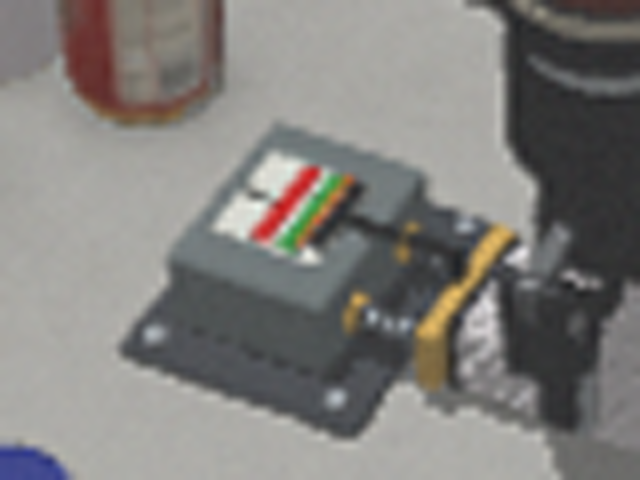

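The picture shows contact: the black end is centred on the bar and the orange line is just short of the green band (around (330,215)). Push another 8 mm and hold.

Call:
jog_arm --plan '[4.5,0.2,0,0,0,0,0,4.5,0.4,0,0,0,0,0,4.5,0.6,0,0,0,0,0,4.5,0.7,0,0,0,0,0,4.5,0.8,0,0,0,0,0,4.5,0.8,0,0,0,0,0,4.5,0.8,0,0,0,0,0,4.5,0.8,0,0,0,0,0]'

```text
t: 6.1
ee_pos: [0.58, 0.0547, 0.0086]
eef_rot: [3.13, 0.265, -0.001]
wrist_force: [-5.6, -1.1, 0.3]
finger_gap: 0.644
```

```bash
python3 look.py 3
```

```text
F along gauge [-6.63 -6.81 -6.07]
brass area 79.5 bbox (233, 174, 11, 19) mean [233.38 180.4 ]
brass area 37.0 bbox (230, 173, 12, 19) mean [228.25 178.39]
t 6.25 pos [0.58   0.0547 0.0086] yaw 9.68 j [-0.13  0.14 -0.28  1.16 -0.    2.84] F [-5.9 -1.5  0.9] gap 0.649
shift cm [-1.21 -0.04  0.06] turn [-0.   0.   0.2]
```

View pics/look3.png

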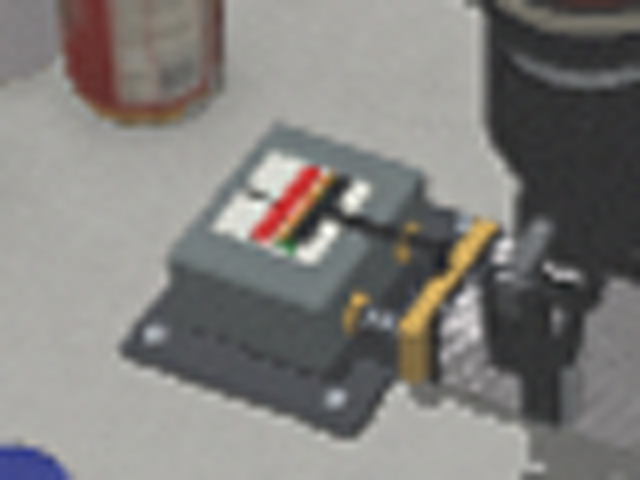

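The force (about 6.4 N, or 8.7 mm) and the travel (about 8.2 mm) agree on mid-green. The orange line looks farther along because it is raised above the scale. Hold, then draw back.

Call:
jog_arm --plan '[4.5,0,0,0,0,0,0,4.5,0,0,0,0,0,0,4.5,0,0,0,0,0,0,4.5,0,0,0,0,0,0,4.5,0,0,0,0,0,0,4.5,0,0,0,0,0,0,4.5,0,0,0,0,0,0,4.5,0,0,0,0,0,0,4.5,0,0,0,0,0,0]'

```text
t: 7.0
ee_pos: [0.5794, 0.0546, 0.0083]
eef_rot: [3.13, 0.265, -0.003]
wrist_force: [-5.6, -1.0, 1.3]
finger_gap: 0.647
```

Call:
jog_arm --plan '[4.5,-0.5,0,0,0,0,0,4.5,-1.5,0,0,0,0,0,4.5,-3,0,0,0,0,0,4.5,-5,0,0,0,0,0,4.5,-7,0,-1,0,0,0,4.5,-8,0,-3,0,0,0,4.5,-8,0,-5,0,0,0,4.5,-8,0,-5,0,0,0]'

```text
t: 7.67
ee_pos: [0.5032, 0.0407, 0.0627]
eef_rot: [3.129, 0.264, 0.007]
wrist_force: [1.3, -0.0, -2.1]
finger_gap: 0.642
```

```bash
python3 go.py .5 .042 .06 95
```

```text
t 7.67 pos [0.5032 0.0407 0.0627] yaw 9.66 j [-0.18 -0.16 -0.47  1.26 -0.    2.79] F [ 1.3 -0.  -2.1] gap 0.642
shift cm [-0.29 -0.18  0.27] turn [  0.3  -0.1 -85.3]
```

Call:
jog_arm --plan '[4.5,0,0,0,0,0,-4,4.5,0,0,0,0,0,-10,4.5,0,0,0,0,0,-17,4.5,0,0,0,0,0,-24,4.5,0,0,0,0,0,-31,4.5,0,0,0,0,0,-38,4.5,0,0,0,0,0,-45,4.5,0,0,0,0,0,-52,4.5,0,0,0,0,0,-59,4.5,0,0,0,0,0,-66,4.5,0,0,0,0,0,-73,4.5,0,0,0,0,0,-80]'

```text
t: 8.67
ee_pos: [0.5036, 0.0407, 0.062]
eef_rot: [2.218, 2.218, 0.005]
wrist_force: [-0.8, 0.1, -2.6]
finger_gap: 0.646
```

Call:
jog_arm --plan '[4.5,0,0,0,0,0,-7,4.5,0,0,0,0,0,-14,4.5,0,0,0,0,0,-21,4.5,0,0,0,0,0,-28,4.5,0,0,0,0,0,-35,4.5,0,0,0,0,0,-42,4.5,0,0,0,0,0,-49,4.5,0,0,0,0,0,-56,4.5,0,0,0,0,0,-63,4.5,0,0,0,0,0,-70,4.5,0,0,0,0,0,-77,4.5,0,0,0,0,0,-84]'

```text
t: 9.67
ee_pos: [0.5041, 0.0407, 0.0613]
eef_rot: [0.154, 3.132, -0.001]
wrist_force: [-0.1, 0.1, -2.6]
finger_gap: 0.645
```

```bash
python3 go.py .535 .047 .008 189.5
```

```text
t 9.67 pos [0.5041 0.0407 0.0613] yaw 174.35 j [-0.18 -0.15 -0.47  1.25  0.   -0.08] F [-0.1  0.1 -2.6] gap 0.645
shift cm [-2.98  0.93  5.35] turn [ -0.1   0.4 -15.1]
```

Call:
jog_arm --plan '[4.5,0,0,0,0,0,-7,4.5,-1,0.3,1,0,0,-14,4.5,-2,0.6,3,0,0,-15.1,4.5,-3,0.9,4.5,0,0,-15.1,4.5,-3,0.9,5.3,0,0,-15.1,4.5,-3,0.9,5.3,0,0,-15.1,4.5,-3,0.9,5.3,0,0,-15.1]'

```text
t: 10.25
ee_pos: [0.5344, 0.0468, 0.008]
eef_rot: [-0.258, 3.126, -0.002]
wrist_force: [-0.5, -0.9, -2.0]
finger_gap: 0.644
```

```bash
python3 go.py .568 .053 .008 189.5
```

```text
t 10.25 pos [0.5344 0.0468 0.008 ] yaw -170.55 j [-0.16 -0.01 -0.43  1.14 -0.   -0.32] F [-0.5 -0.9 -2. ] gap 0.644
shift cm [-3.42  0.06  0.02] turn [-0.1  0.3 -0. ]
```

Call:
jog_arm --plan '[4.5,-1,0,0,0,0,0,4.5,-2,0,0,0,0,0,4.5,-2.7,0,0,0,0,0,4.5,-3.2,0,0,0,0,0,4.5,-3.6,0,0,0,0,0,4.5,-3.8,0,0,0,0,0,4.5,-3.8,0,0,0,0,0,4.5,-3.8,0,0,0,0,0]'

```text
t: 10.92
ee_pos: [0.5713, 0.053, 0.008]
eef_rot: [-0.258, 3.127, -0.002]
wrist_force: [-2.3, -1.4, -1.4]
finger_gap: 0.642
```

```bash
python3 look.py 4
```

```text
F along gauge [-3.5  -2.56 -3.12]
brass area 79.5 bbox (233, 174, 11, 19) mean [233.38 180.4 ]
brass area 31.5 bbox (232, 173, 11, 20) mean [229.28 178.64]
t 11.07 pos [0.5714 0.053  0.0081] yaw -170.55 j [-0.14  0.11 -0.31  1.15 -0.   -0.3 ] F [-3.  -0.9 -1.9] gap 0.645
shift cm [0.34 0.06 0.  ] turn [4.000e-01 1.000e-01 1.799e+02]
```

View pics/look4.png

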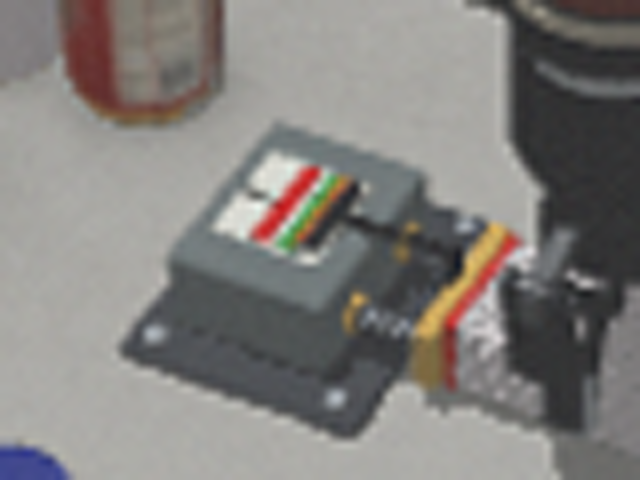

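The red end is on the bar at about 3 N, roughly 3 mm in, and the orange line has not reached green yet. Push 5.5 mm more and hold.

Call:
jog_arm --plan '[4.5,-0.2,0,0,0,0,0,4.5,-0.35,0,0,0,0,0,4.5,-0.5,0,0,0,0,0,4.5,-0.55,0,0,0,0,0,4.5,-0.55,0,0,0,0,0,4.5,-0.55,0,0,0,0,0,4.5,-0.55,0,0,0,0,0]'

```text
t: 11.65
ee_pos: [0.5765, 0.0539, 0.0079]
eef_rot: [-0.259, 3.128, -0.002]
wrist_force: [-5.4, -2.1, -0.4]
finger_gap: 0.649
```

```bash
python3 look.py 5
```

```text
F along gauge [-5.09 -5.03 -6.37]
brass area 79.5 bbox (233, 174, 11, 19) mean [233.38 180.4 ]
brass area 37.0 bbox (230, 173, 12, 19) mean [228.   178.65]
t 11.8 pos [0.5764 0.0539 0.0079] yaw -170.55 j [-0.13  0.12 -0.29  1.15 -0.   -0.3 ] F [-6.3 -1.   0.6] gap 0.646
shift cm [ 0.84  0.05 -0.01] turn [3.0e-01 1.0e-01 1.8e+02]
```

View pics/look5.png

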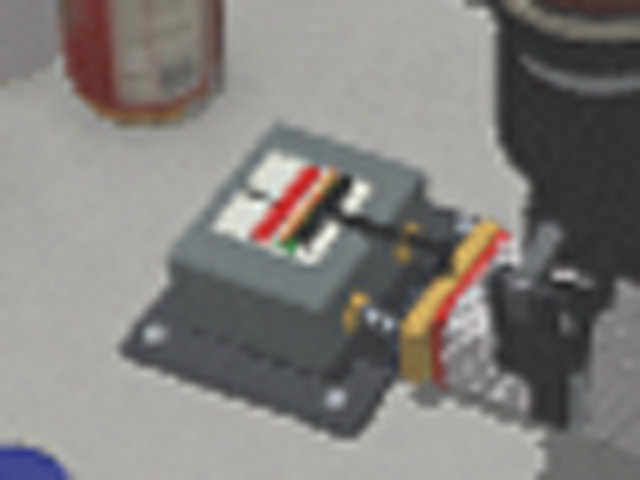

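The view matches the black-end hold, at about 5.5–6.4 N. Hold, draw back, then carry the unit to the tray.

Call:
jog_arm --plan '[4.5,0,0,0,0,0,0,4.5,0,0,0,0,0,0,4.5,0,0,0,0,0,0,4.5,0,0,0,0,0,0,4.5,0,0,0,0,0,0,4.5,0,0,0,0,0,0,4.5,0,0,0,0,0,0,4.5,0,0,0,0,0,0,4.5,0,0,0,0,0,0,4.5,0,0,0,0,0,0]'

```text
t: 12.63
ee_pos: [0.576, 0.0538, 0.0078]
eef_rot: [-0.259, 3.129, -0.002]
wrist_force: [-5.7, -2.1, -0.2]
finger_gap: 0.643
```

Call:
jog_arm --plan '[4.5,0.5,0,0,0,0,0,4.5,1.5,0,0,0,0,0,4.5,3,0,0,0,0,0,4.5,5,0,0,0,0,0,4.5,7,0,-1,0,0,0,4.5,8,0,-3,0,0,0,4.5,8,0,-5.5,0,0,0,4.5,8,0,-5.5,0,0,0]'

```text
t: 13.3
ee_pos: [0.4997, 0.0403, 0.0675]
eef_rot: [-0.258, 3.121, -0.005]
wrist_force: [1.9, -0.4, -2.1]
finger_gap: 0.646
```

```bash
python3 go.py .4858 .2845 .063 169.1
```

```text
t 13.3 pos [0.4997 0.0403 0.0675] yaw -170.55 j [-0.18 -0.18 -0.48  1.26 -0.   -0.35] F [ 1.9 -0.4 -2.1] gap 0.646
shift cm [-2.63 24.32  0.39] turn [-0.1  0.6 20.3]
```

Call:
jog_arm --plan '[4.5,-0.2,1.5,0,0,0,2,4.5,-0.5,4,0,0,0,4,4.5,-0.8,7,0,0,0,7,4.5,-1.1,10,0,0,0,10,4.5,-1.4,13,0,0,0,13,4.5,-1.7,16,0,0,0,16,4.5,-2.1,19,0,0,0,18,4.5,-2.4,22,0,0,0,20.3,4.5,-2.6,23.5,0,0,0,20.3,4.5,-2.6,24.3,0,0,0,20.3,4.5,-2.6,24.3,0,0,0,20.3,4.5,-2.6,24.3,0,0,0,20.3]'

```text
t: 14.3
ee_pos: [0.4855, 0.284, 0.0666]
eef_rot: [0.295, 3.117, -0.002]
wrist_force: [-0.3, -0.6, -2.9]
finger_gap: 0.643
```

```bash
python3 go.py .4858 .2845 .015 169.1
```

```text
t 14.3 pos [0.4855 0.284  0.0666] yaw 169.18 j [ 0.3   0.02 -0.29  1.25 -0.01  0.49] F [-0.3 -0.6 -2.9] gap 0.643
shift cm [0.04 0.06 5.16] turn [-0.   0.6  0.1]
```

Call:
jog_arm --plan '[4.5,0,0,1,0,0.6,0,4.5,0,0,2.5,0,0.6,0,4.5,0,0,4,0,0.6,0,4.5,0,0,5,0,0.6,0,4.5,0,0,5.4,0,0.6,0,4.5,0,0,5.5,0,0.6,0,4.5,0,0,5.5,0,0.6,0,4.5,0,0,5.5,0,0.6,0]'

```text
t: 14.97
ee_pos: [0.4867, 0.2838, 0.0124]
eef_rot: [0.296, 3.127, 0.0]
wrist_force: [-0.0, 0.7, -1.6]
finger_gap: 0.643
```

Call:
jog_arm --plan '[4.5,0,0,0.1,0,0,0,4.5,0,0,0.2,0,0,0,4.5,0,0,0.2,0,0,0]'

```text
t: 15.22
ee_pos: [0.487, 0.2839, 0.0107]
eef_rot: [0.296, 3.126, 0.0]
wrist_force: [-0.4, 0.1, -2.0]
finger_gap: 0.643
```

Call:
jog_arm --plan '[4.5,0,0,0.1,0,0,0,4.5,0,0,0.2,0,0,0,4.5,0,0,0.2,0,0,0]'

```text
t: 15.47
ee_pos: [0.4868, 0.2839, 0.0085]
eef_rot: [0.296, 3.126, 0.0]
wrist_force: [0.5, -0.3, -2.2]
finger_gap: 0.645
```

Call:
jog_arm --plan '[4.5,0,0,0.1,0,0,0,4.5,0,0,0.15,0,0,0,4.5,0,0,0.15,0,0,0]'

```text
t: 15.72
ee_pos: [0.487, 0.284, 0.0076]
eef_rot: [0.296, 3.126, 0.0]
wrist_force: [-3.0, -0.6, 4.7]
finger_gap: 0.642
```

Contact with the tray floor, with the z force up from −2.2 to +4.7 N. Release gently and rise.

Call:
jog_arm --plan '[6,0,0,0,0,0,0,6.6,0,0,0,0,0,0,7,0,0,0,0,0,0,7,0,0,0,0,0,0,7,0,0,0,0,0,0,7,0,0,-0.5,0,0,0,7,0,0,-1.5,0,0,0,7,0,0,-3,0,0,0,7,0,0,-6,0,0,0,7,0,0,-9,0,0,0,7,0,0,-12,0,0,0]'

```text
t: 16.63
ee_pos: [0.4866, 0.284, 0.1298]
eef_rot: [0.296, 3.126, 0.0]
wrist_force: [0.5, 0.3, -0.1]
finger_gap: 0.822
```

Call:
jog_arm --plan '[7,0,4,-1,0,0,0,7,0,-4,-1,0,0,0,7,0,-8,-1,0,0,0,7,0,-12,-1,0,0,0,7,0,-16,-1,0,0,0,7,0,-20,-1,0,0,0,7,0,-24,-1,0,0,0,7,0,-28,-1,0,0,0,7,0,-28,-1,0,0,0,7,0,-28,-1,0,0,0]'

```text
t: 17.47
ee_pos: [0.4337, 0.0047, 0.1409]
eef_rot: [0.303, 3.123, -0.002]
wrist_force: [-0.2, 0.3, -0.5]
finger_gap: 0.823
```

Run:
```python
from rig import capture
from h import *; import pickle
from go import go
Q=[]
for n in("scene","top"):
    c=capture(n); pickle.dump(c,open(n+"9.pkl","wb"))
    p=proj(c,[[.56,.2,.03]])[0].astype(int); x,y=max(0,p[0]-75),max(0,p[1]-75)
    Q.append(c["frame"][y:y+150,x:x+150])
t=c
roi=(140,165,215,255)
r=mask(t,(0,100,80),(8,255,255),roi)|mask(t,(170,100,80),(180,255,255),roi)
print("red",rect(t,r,.040))
print("blk",rect(t,mask(t,(0,0,0),(180,255,70),roi),.040))
print("tray",rect(t,mask(t,(105,120,40),(125,255,255),roi),.012))
cv2.imwrite("pics/final.png",cv2.resize(np.hstack(Q)[:,:,::-1],None,fx=2.66,fy=2.66,interpolation=cv2.INTER_CUBIC))
go(.5,0,.2,170)
```

```text
red ((538.7195434570312, 269.89080810546875), (59.340396881103516, 4.4020233154296875), 78.3687973022461)
blk ((435.3883361816406, 289.9906005859375), (60.3587760925293, 5.351751804351807), 81.91667938232422)
tray ((485.4550476074219, 284.2381286621094), (117.29241180419922, 166.06578063964844), 79.1048812866211)
t 17.57 pos [0.4342 0.008  0.1408] yaw 169.02 j [-0.29 -0.42 -0.54  1.45  0.   -0.09] F [ 0.5  0.6 -0.2] gap 0.816
shift cm [-6.63  0.47 -5.9 ] turn [ 0.   0.2 -1. ]
```

View pics/final.png

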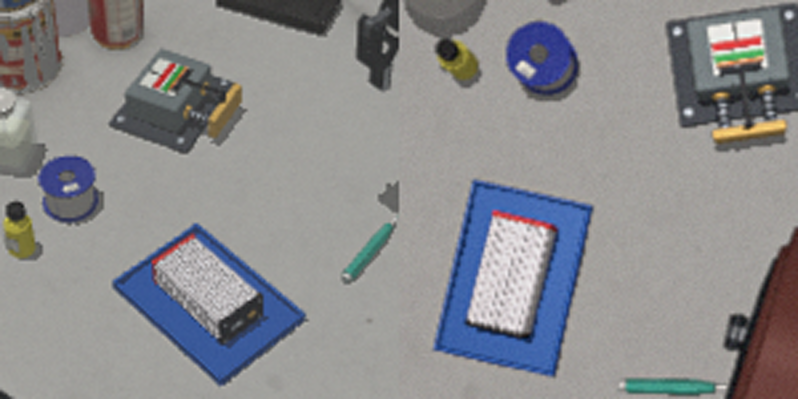

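The unit lies flat and centred in the tray (centre about (487,280) mm, tray centre (486,284) mm), the bar is back at rest, and the other objects in view have not moved. Handing in.

```bash
python3 -c "
from rig import bot; print(bot.hand_in())"
```

```text
the job is handed in; nothing more can be done
None
```

I pressed the unit's black end, then its red end, on the gauge, laid the unit in the blue tray, let go and handed the job in at about 17.6 s. No verdict was reported.

- **Gauge presses:** Each end was held for about a second or more in the green band. The black end read about 6.4 N (roughly 8–9 mm in). The red end read about 5–6.4 N (roughly 7–8.5 mm in). The bar was released between the two presses.
- **Reading that disagreed:** In the pictures the orange line looked nearer the red band than the force and travel said. I put this down to the line being raised above the scale, and relied on force and travel.
- **Final picture:** The unit lies flat and right way up along the tray, about 5 mm from the middle. The bar is back at rest and the arm is clear of everything.
- **Other objects:** The solder reel, yellow bottle and screwdriver look where they were. The power bank was only partly in view, but the arm never went near it.

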